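# Clip the cover onto the test reader's drawer

### The job

Pull the test reader's loading drawer all the way out; it has a bar handle. Then pick up the clip-on cover, set it over the two test cassettes in the drawer (either way round, fin up) and press it down until both spring catches snap over its ends and it lies fully home, then keep pressing. Finish while you are still pressing the cover firmly down in the open drawer, without letting go, and leave the bottle, tube rack and dish on the bench where they stand.

Things in the scene. Friction and masses are not known exactly. Their poses are not given: they have to be found in the camera images.
- reader: White bench-top test reader, 260 deep x 240 wide x 171 mm high, fixed, turned up to 0.2 rad. Origin: centre of its underside, on the bench; +x from its front to its back, +y to the left seen from the robot, z up. Its front, with screen and drawer, looks to its -x (towards the robot). Housing front at x = -130 mm, upright to 102 mm, then the screen slopes back at 41 degrees.
- drawer (a joint): Travel of the loading drawer in m along the reader's -x: 0 shut, 0.135 fully out (end stop); starts shut or up to 15 mm ajar. Friction about 4 N, no spring: it stays where it is left. Drawer 154 mm over its sides, side walls 34 mm high; its front panel, 12 mm thick and proud of the housing when shut, is 164 mm wide, 14 to 82 mm above the bench.
- drawer_handle (a point): Middle of the drawer's steel bar handle: level round bar 11 mm thick, 100 mm long, parallel to the reader's y axis, 70 mm above the bench, 40 mm in front of the drawer's front panel (34 mm clear gap behind the bar), on a stem near each end. Moves with the drawer; axes as the reader's.
- carrier: Dark flat plate in the drawer, 78 (x) x 97 (y) mm, on which the cover sits. Origin: centre of its top face, 32 mm above the bench; axes as the reader's. Moves with the drawer: fully out, it lies at reader x = -215 mm. Two test cassettes 62 x 20 x 5 mm lie on it at y = -28 and +28 mm. 8 mm round-topped guide pins, two per corner, rise 26 mm above it and leave the cover 1.5 mm play all round.
- catch_left (a joint): Lean in rad of the spring catch at the carrier's +y end: upright plastic hook 22 mm wide, hinged at its foot, rounded nose pointing inward 14 mm above the carrier plate, thumb tab on top to 25 mm above it. 0 at rest; leans out to about 0.1 while the cover's bead passes the nose, then springs back to 0.
- catch_right (a joint): The same for the spring catch at the carrier's -y end.
- cover: Clip-on cover: dark plastic frame 76 (x) x 95 (y) x 14 mm high, open underneath, two window slots in its top, grip fin on top, a rounded bead standing out 3 mm from each y end. About 90 g. Origin: centre of its underside, z up. Starts upright on the bench left or right of the drawer, turned up to 0.6 rad to the reader. Home: origin at the carrier's origin, axes parallel or half a turn round.
- cover_fin (a point): Middle of the top edge of the cover's grip fin, 40 mm above the cover's underside. The fin is 12 mm thick (cover's y), 40 mm long (cover's x) and stands 26 mm above the cover's flat top. Unpressed, the cover rests on the catch noses 15 mm above home. Pushed down it needs some 8 to 14 N, which falls off suddenly about halfway as the catches snap; then it stops on the plate: keep some 10 N on it.
- bottle: Green capped bottle, 68 mm thick, 150 mm high, loose, on the other side of the drawer from the cover. Origin: centre of its underside. Leave it alone.
- tube_rack: White rack of capped sample tubes, 130 x 62 x 86 mm, loose, left of the reader (its +y side). Origin: centre of its underside. Leave it alone.
- dish: Closed petri dish, 94 mm wide, 16 mm high, loose, right of the reader (its -y side). Origin: centre of its underside. Leave it alone.
There are look-alikes about, which are no part of the job. Of the things that look like the cover, take the one that is nearest to the robot's base at the start.

How it is judged:
By the outcome, as a careful person would: the job done as asked, in the order asked, and still so for the second after the job is handed in, while the arm keeps its last pose, push and grip.
It also fails if it takes over 64 s, if anything falls off the work surface, if the arm or the gripper's body presses on something with over 40 N, if the wrist force passes 120 N, or if a joint passes its speed limit or range.

### The arm

A 6-joint arm with a two-finger parallel gripper is mounted at the origin on the work surface. World frame = base frame: x ahead of the robot, y to its left, z up, the work surface at z = 0. Lengths are in m, angles in rad, forces in N, time in s.
With the tool pointing down it reaches from about 0.275 to 0.875 m from the base axis. Payload 12.5 kg.
Tool frame: the origin (TCP) lies between the finger pads; the fingertips stand 14 mm ahead of it and the grasp point (between the pads) lies 5 mm behind it; y points along the fingers, x is the direction in which the jaws open and shut, and the axes are right-handed (so a half turn about y gives the same grasp; the last joint's range is limited). The gripper opens to 85 mm and grips with 20 to 120 N. Pads are 22 mm wide; open, the fingers measure 114 mm over their backs; the gripper's body (76 mm by 85 mm) begins 54 mm behind the grasp point. The pads swing forward as they close: fully open they stand 13 mm farther back than shut.
Start: joints at [-1.347, 0.351, 1.652, -0, 1.139, -0.085], TCP at [0.167, -0.524, 0.245] pointing down, gripper open.
Joint ranges: [-2.75, 2.75], [-0.79, 2.1], [0.01, 2.65], [-1.57, 4.71], [0.07, 3.14], [-2.87, 2.87]. Speed limits (rad/s): [2.22, 2.22, 2.79, 3.14, 3.14, 3.14].

### API

Orientations are given as a rotation vector (axis times angle).
In Python, from workcell import state, snapshot, sign_off gives the robot as it stands. The module is installed in compiled form; this text tells all that it offers.
- The arm moves only by the tool step_arm, never from a script. Its argument "plan" is a list of rows, each an object with "slide": the shift along the tool's x, y, z in cm, a list of three; "turn": the turn, a rotation vector about the tool's x, y, z in rad, a list of three; "jaw": the closure, from 0 (fully open) to 1 (shut). A call has 1 to 20 rows; each row shifts and turns the commanded pose from where the row before left it, along the tool's axes as they then stand; what a row does not reach is not made up. A row lasts 1/10 s, in which the tool goes at most 50 mm and 8.59 degrees, less where a joint would pass 70% of its speed; a pose out of reach is approached as far as the arm can. A call is refused whole if a number of a shift passes 5 or a number of a turn 0.15, either way. A call with a gripper value outside its range is refused whole. The fingers move at their own pace and stop on an object; "force" is the grip in N (left out, the last holds). Time passes only in rows, so rows that do not move let the fingers close. It gives the time, the measured TCP pose, the force and the opening at its end, in the units of the state.
- state(): the state, without advancing time (a new reading comes with each control period).
- snapshot(name): name is "scene" or "top" or "wrist"; returns a dict with "frame" (400x640x3 uint8, red, green, blue), "intrinsics" (3x3 intrinsics, pixels), "R" (3x3) and "t" (3): a world point X has camera coordinates R X + t. Camera axes: x right, y down, z forward; pixel columns grow to the right and rows downward; lengths in m; the calibration is good to about 2 mm. A picture is of the moment at which its call begins. There is no depth.
- sign_off(): hands the job in, once; it reports no verdict.
The state is a dict: "clock": time; "joints": joint angles; "joint_velocities": joint speeds; "tau": joint torques, N m; "tool_pos": TCP position; "eef_rot": TCP orientation; "contact_force": force on the tool from outside, world axes, zero at the start; "torque": the same for the moment, N m; "finger_gap": opening from 0.0 (shut) to 1.0 (fully open).
Only numpy, scipy, OpenCV 4.12 (cv2) and the standard library are available. Lean on these libraries where they do the work, as an engineer would, in place of code of your own. Each camera call takes 0.05 s, during which the arm holds its last target.

## Working session

There is one attempt and no reset: what is moved stays moved. The work goes in short steps, Python scripts to look and compute and a tool call to move; the robot and the scene stay as the last step left them, time stands still between calls to the robot, and variables do not carry over. Pictures are saved under pics/ and viewed, and the job is handed in when it is done.

Besides the shell and the picture viewer there is one more tool, called after "Request:" as name([rows], argument=value, ...), one row to a line, values as JSON. step_arm: Moves the arm, as the interface text tells. Its arguments: {"type":"object","properties":{"plan":{"type":"array"},"force":{"type":"number"}},"required":["plan"]}

```bash
mkdir -p pics
python3 - <<'E'
from workcell import state, snapshot
import cv2,pickle
s=state();print(s)
for n in["scene","top","wrist"]:
    d=snapshot(n);cv2.imwrite(f"pics/{n}0.png",d["frame"][:,:,::-1]);pickle.dump(d,open(f"pics/{n}0.pkl","wb"))
    print(n,d["intrinsics"],d["R"],d["t"])
E
```

```text
{'clock': 0.0, 'joints': array([-1.34661289e+00,  3.51278780e-01,  1.65243607e+00, -4.80359191e-05,
        1.13909698e+00, -8.46212846e-02]), 'joint_velocities': array([-1.37680199e-03, -1.87240384e-04, -3.11220270e-05,  1.38596376e-03,
       -1.78927564e-04, -1.35582204e-03]), 'tau': array([-4.45985379e-04, -5.06106806e+01, -2.91404951e+01, -6.54136670e-05,
        4.51534434e-03, -1.96265643e-05]), 'tool_pos': array([ 0.16708724, -0.52366886,  0.24473056]), 'eef_rot': array([-1.33882706,  0.97943299, -0.97785919]), 'contact_force': array([ 0.03827659, -0.26479408, -0.69321015]), 'torque': array([ 0.02004187, -0.02530117, -0.03056188]), 'finger_gap': 1.0017645100597619}
scene [[444.5371716    0.         316.21158477]
 [  0.         444.5371716  193.12471447]
 [  0.           0.           1.        ]] [[ 0.96616547  0.25787714 -0.00486465]
 [ 0.24232863 -0.91404706 -0.32526113]
 [-0.08832393  0.31307722 -0.94561173]] [-0.60943719 -0.05849774  1.26782128]
top [[387.51324918   0.         325.43362352]
 [  0.         387.51324918 197.43350486]
 [  0.           0.           1.        ]] [[-2.64969692e-02 -9.99648894e-01 -1.32972061e-05]
 [-9.91070990e-01  2.62713398e-02 -1.30721499e-01]
 [ 1.30675951e-01 -3.45054506e-03 -9.91419129e-01]] [0.05811365 0.60732532 0.919612  ]
wrist [[313.77368387   0.         317.70687597]
 [  0.         313.77368387 200.17173511]
 [  0.           0.           1.        ]] [[ 3.04201254e-01 -9.52607761e-01 -2.25318191e-04]
 [-9.09829341e-01 -2.90610664e-01  2.96236413e-01]
 [-2.82262586e-01 -8.99104871e-02 -9.55114620e-01]] [-0.55108408 -0.03934946  0.37976234]
```

```bash
ls . pics
```

```text
.:
pics

pics:
scene0.pkl
scene0.png
top0.pkl
top0.png
wrist0.pkl
wrist0.png
```

View pics/top0.png

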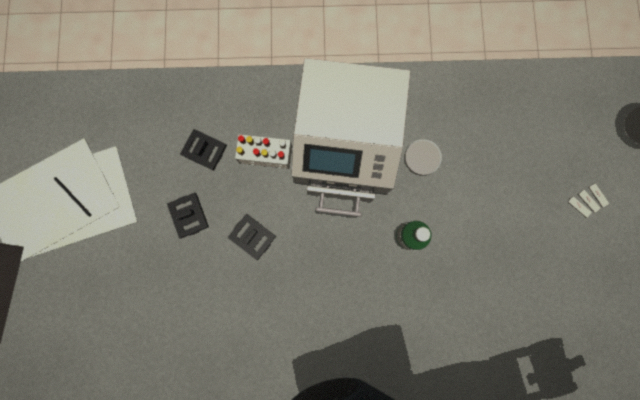

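View pics/scene0.png

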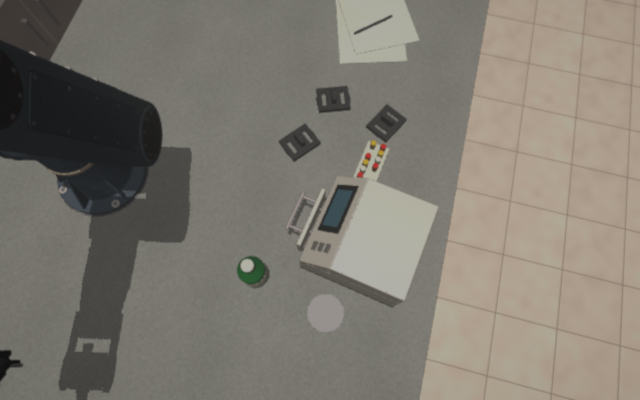

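View pics/wrist0.png

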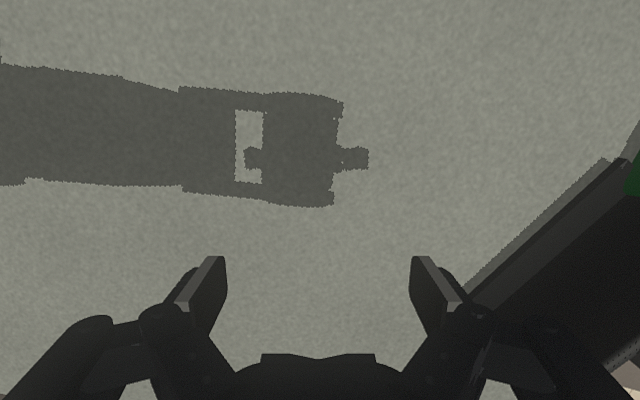

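Run:
```python
from scipy.spatial.transform import Rotation as R
print(R.from_rotvec([-1.33882706,  0.97943299, -0.97785919]).as_matrix().round(3))
```

```text
[[ 0.304 -0.     0.953]
 [-0.953  0.001  0.304]
 [-0.001 -1.     0.   ]]
```

```bash
cat > h.py <<'E'
import numpy as np,cv2,pickle
from scipy.spatial.transform import Rotation as Rot
def ray(d,uv):
    K,R,t=d["intrinsics"],d["R"],d["t"]
    v=R.T@np.linalg.inv(K)@np.array([uv[0],uv[1],1.]);c=-R.T@t
    return c,v
def onz(d,uv,z):
    c,v=ray(d,uv);return c+v*(z-c[2])/v[2]
def proj(d,X):
    p=d["intrinsics"]@(d["R"]@np.asarray(X,float)+d["t"]);return p[:2]/p[2]
def tri(obs):
    A=np.zeros((3,3));b=np.zeros(3)
    for d,uv in obs:
        c,v=ray(d,uv);v=v/np.linalg.norm(v);P=np.eye(3)-np.outer(v,v);A+=P;b+=P@c
    return np.linalg.solve(A,b)
def load(n): return pickle.load(open(f"pics/{n}.pkl","rb"))
def snap(n,name):
    from workcell import snapshot
    d=snapshot(n);cv2.imwrite(f"pics/{name}.png",d["frame"][:,:,::-1]);pickle.dump(d,open(f"pics/{name}.pkl","wb"));return d
def crop(d,u0,v0,u1,v1,s,name):
    im=d["frame"][v0:v1,u0:u1,::-1];cv2.imwrite(f"pics/{name}.png",cv2.resize(im,None,fx=s,fy=s,interpolation=cv2.INTER_CUBIC))
def pose():
    from workcell import state
    s=state();return s,np.array(s["tool_pos"]),Rot.from_rotvec(s["eef_rot"]).as_matrix()
E
python3 - <<'E'
from h import *
d=load("top0");e=load("scene0")
for a in[(252,237),(187,215),(204,149)]:
    p=onz(d,a,.015);print(a,p.round(3),np.hypot(*p[:2]).round(3),proj(e,p).round(0))
crop(d,150,120,380,270,3.4,"c1"); crop(e,230,60,430,240,4,"c2")
E
```

```text
(252, 237) [0.517 0.229 0.015] 0.565 [298. 142.]
(187, 215) [0.576 0.393 0.015] 0.697 [333.  98.]
(204, 149) [0.746 0.352 0.015] 0.825 [386. 123.]
```

View pics/c1.png

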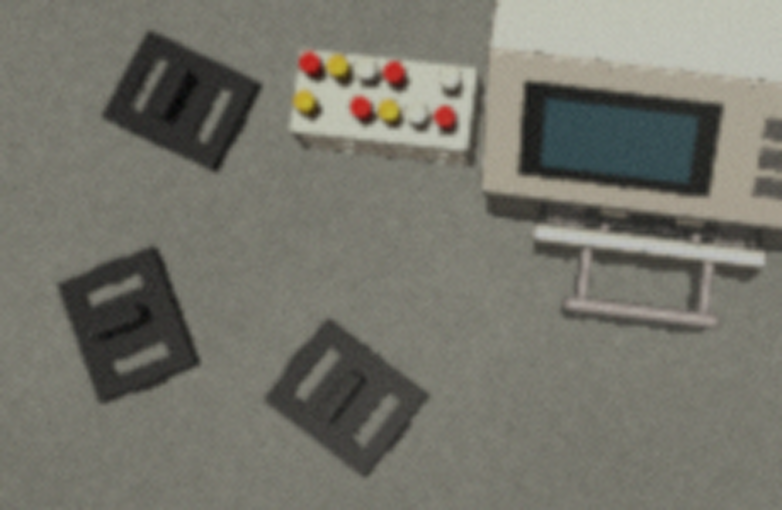

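View pics/c2.png

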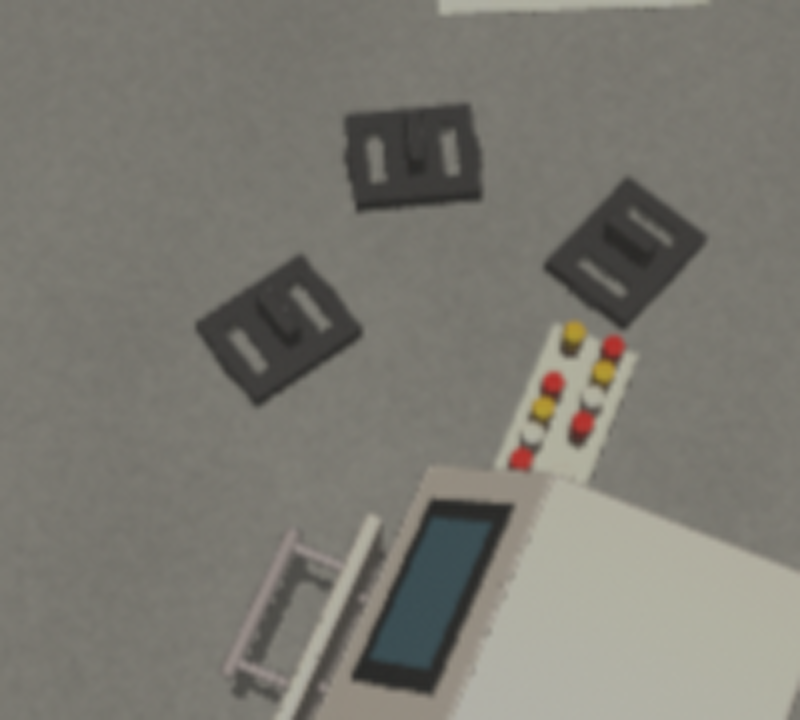

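Run:
```python
from h import *
d=load("top0");e=load("scene0")
T=lambda x,y:(150+x/3.4-.35,120+y/3.4-.35)
S=lambda x,y:(230+x/4-.4,60+y/4-.4)
a=onz(d,T(567,306),.07);b=onz(d,T(716,320),.07)
a2=onz(e,S(293,533),.07);b2=onz(e,S(232,668),.07)
print(a,b,a2,b2)
for p,q in((a,b),(a2,b2)): print(np.linalg.norm(p-q),np.arctan2(-(p-q)[0],(p-q)[1]),(p+q)/2)
# panel top edge front corners
p=onz(d,T(535,238),.082);q=onz(d,T(762,262),.082);print(p,q,np.linalg.norm(p-q),np.arctan2(-(p-q)[0],(p-q)[1]))
# cover corners top z=.014
c=[onz(d,T(*x),.014) for x in((330,320),(429,396),(366,476),(265,398))]
c2=[onz(e,S(*x),.014) for x in((300,255),(362,330),(257,402),(196,326))]
for cc in(c,c2):
    print(np.round(cc,4),np.mean(cc,0),[np.linalg.norm(cc[i]-cc[i-1]).round(4) for i in range(4)])
print("fin", tri([(d,T(349,393)),(e,S(272,304))]))
# housing top roof yaw: back corners
r1=onz(d,(305,61),.171);r2=onz(d,(410,71),.171);print(np.arctan2(-(r1-r2)[0],(r1-r2)[1]),np.linalg.norm(r1-r2))
```

```text
[0.57584017 0.06441117 0.07      ] [ 0.56321238 -0.03980936  0.07      ] [0.57736661 0.06495298 0.07      ] [ 0.56401572 -0.03340849  0.07      ]
0.10498275847998262 -0.12057640763584292 [0.56952628 0.0123009  0.07      ]
0.09926341302387914 -0.134908433860149 [0.57069116 0.01577225 0.07      ]
[0.62287773 0.0853669  0.082     ] [ 0.60179647 -0.07226042  0.082     ] 0.15903079128119496 -0.13295218517060986
[[0.5757 0.2421 0.014 ]
 [0.5174 0.169  0.014 ]
 [0.4603 0.2157 0.014 ]
 [0.5192 0.29   0.014 ]] [0.51815355 0.2291915  0.014     ] [np.float64(0.0741), np.float64(0.0934), np.float64(0.0738), np.float64(0.0948)]
[[0.5179 0.2916 0.014 ]
 [0.5771 0.2448 0.014 ]
 [0.5194 0.1713 0.014 ]
 [0.4606 0.2173 0.014 ]] [0.51874554 0.23123641 0.014     ] [np.float64(0.0938), np.float64(0.0755), np.float64(0.0934), np.float64(0.0746)]
fin [0.51963162 0.21642473 0.08035163]
-0.12683765786211765 0.2355623712190169
```

```bash
cat >> h.py <<'E'
def goto(p,az=None):
    s,t,R=pose()
    a=np.arctan2(R[1,0],R[0,0])
    print("t",s["clock"],"tcp",t.round(4),"az",a.round(4),"tilt",R[2].round(4),"F",np.round(s["contact_force"],1),"gap",round(s["finger_gap"],3))
    print("slide cm (now axes)",(R.T@(np.asarray(p)-t)*100).round(2))
    if az is not None:
        turn=-(az-a);print("turn about y",round(turn,3))
        print("slide cm after turn",((R@Rot.from_rotvec([0,turn,0]).as_matrix()).T@(np.asarray(p)-t)*100).round(2))
E
python3 - <<'E'
from h import *
goto([.57,.0145,.2],-.13)
_,t,R=pose()
w=load("wrist0");c=-w["R"].T@w["t"];print("cam in tool",R.T@(c-t))
E
```

```text
t 0.15 tcp [ 0.1671 -0.5237  0.2449] az -1.262 tilt [-9.e-04 -1.e+00  1.e-04] F [-0.3  0.  -0.4] gap 0.996
slide cm (now axes) [-39.03   4.53  54.74]
turn about y -1.132
slide cm after turn [32.97  4.53 58.59]
cam in tool [ 0.00126514 -0.12936671  0.07504115]
```

Request:
step_arm([
  {"slide": [-2.44, 0, 3.42], "turn": [0, 0, 0], "jaw": 0.6},
  {"slide": [-2.44, 0, 3.42], "turn": [0, 0, 0], "jaw": 0.6},
  {"slide": [-2.44, 0, 3.42], "turn": [0, 0, 0], "jaw": 0.6},
  {"slide": [-2.44, 0, 3.42], "turn": [0, 0, 0], "jaw": 0.6},
  {"slide": [-2.44, 0, 3.42], "turn": [0, 0, 0], "jaw": 0.6},
  {"slide": [-2.44, 0, 3.42], "turn": [0, 0, 0], "jaw": 0.6},
  {"slide": [-2.44, 0, 3.42], "turn": [0, 0, 0], "jaw": 0.6},
  {"slide": [-2.44, 0, 3.42], "turn": [0, 0, 0], "jaw": 0.6},
  {"slide": [-2.44, 0, 3.42], "turn": [0, 0, 0], "jaw": 0.6},
  {"slide": [-2.44, 0, 3.42], "turn": [0, 0, 0], "jaw": 0.6},
  {"slide": [-2.44, 0, 3.42], "turn": [0, 0, 0], "jaw": 0.6},
  {"slide": [-2.44, 0, 3.42], "turn": [0, 0, 0], "jaw": 0.6},
  {"slide": [-2.44, 0, 3.42], "turn": [0, 0, 0], "jaw": 0.6},
  {"slide": [-2.44, 0, 3.42], "turn": [0, 0, 0], "jaw": 0.6},
  {"slide": [-2.44, 0, 3.42], "turn": [0, 0, 0], "jaw": 0.6},
  {"slide": [-2.44, 0, 3.42], "turn": [0, 0, 0], "jaw": 0.6},
])

```text
clock: 1.75
tool_pos: [0.5706, 0.0159, 0.2451]
eef_rot: [-1.34, 0.979, -0.978]
contact_force: [0.5, -0.3, 0.0]
finger_gap: 0.399
```

Request:
step_arm([
  {"slide": [0, 0, 0], "turn": [0, -0.126, 0], "jaw": 0.6},
  {"slide": [0, 0, 0], "turn": [0, -0.126, 0], "jaw": 0.6},
  {"slide": [0, 0, 0], "turn": [0, -0.126, 0], "jaw": 0.6},
  {"slide": [0, 0, 0], "turn": [0, -0.126, 0], "jaw": 0.6},
  {"slide": [0, 0, 0], "turn": [0, -0.126, 0], "jaw": 0.6},
  {"slide": [0, 0, 0], "turn": [0, -0.126, 0], "jaw": 0.6},
  {"slide": [0, 0, 0], "turn": [0, -0.126, 0], "jaw": 0.6},
  {"slide": [0, 0, 0], "turn": [0, -0.126, 0], "jaw": 0.6},
  {"slide": [0, 0, 0], "turn": [0, -0.126, 0], "jaw": 0.6},
  {"slide": [0, 0, 0], "turn": [0, 0, 0], "jaw": 0.6},
])

```text
clock: 2.75
tool_pos: [0.5697, 0.0143, 0.2451]
eef_rot: [-1.568, 0.099, -0.099]
contact_force: [-0.9, -0.4, 0.4]
finger_gap: 0.405
```

Run:
```python
from h import *
goto([.57,.0145,.066],-.13)
d=snap("wrist","w1")
```

```text
t 2.75 tcp [0.5697 0.0143 0.2451] az -0.1261 tilt [-5.e-04 -1.e+00  0.e+00] F [-0.9 -0.4  0.4] gap 0.405
slide cm (now axes) [ 0.03 17.91  0.02]
turn about y 0.004
slide cm after turn [ 0.03 17.91  0.02]
```

View pics/w1.png

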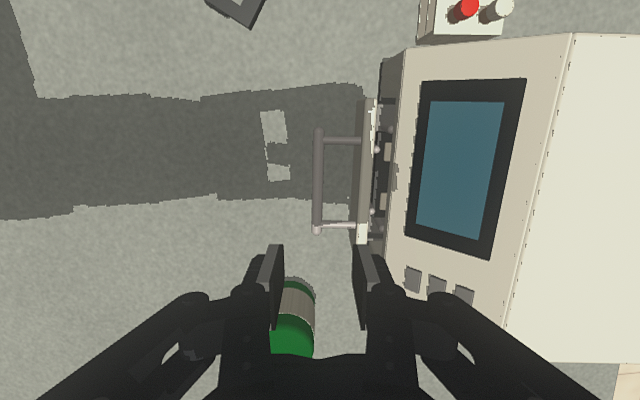

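Run:
```python
from h import *
d=load("w1");g=cv2.cvtColor(d["frame"],cv2.COLOR_RGB2GRAY)
a=onz(d,(318.5,128),.07);b=onz(d,(318,233),.07);print(a,b,(a+b)/2,np.arctan2(-(a-b)[0],(a-b)[1]),np.linalg.norm(a-b))
# reader roof/housing front edge line
for p,q in(((405,48),(385,251)),((377,100),(368,243))): 
  for z in(.102,.082):
    a=onz(d,p,z);b=onz(d,q,z);print(z,a,b,np.arctan2(-(a-b)[0],(a-b)[1]))
```

```text
[0.57691818 0.06497159 0.07      ] [ 0.56294439 -0.04192534  0.07      ] [0.56993129 0.01152312 0.07      ] -0.1299849631702909 0.10780640489040375
0.102 [0.65266738 0.1201105  0.102     ] [ 0.62596453 -0.05484826  0.102     ] -0.15145493125575965
0.082 [0.65807032 0.12247011 0.082     ] [ 0.62940751 -0.06533038  0.082     ] -0.15145493125575973
0.102 [0.62798252 0.08377514 0.102     ] [ 0.61046674 -0.0444392   0.102     ] -0.13577278292638179
0.082 [0.63157363 0.08346779 0.082     ] [ 0.61277221 -0.05415731  0.082     ] -0.13577278292638167
```

Request:
step_arm([
  {"slide": [0, 2.5, 0], "turn": [0, 0, 0], "jaw": 0.6},
  {"slide": [0, 2.5, 0], "turn": [0, 0.004, 0], "jaw": 0.6},
  {"slide": [0, 2.5, 0], "turn": [0, 0, 0], "jaw": 0.6},
  {"slide": [0, 2.5, 0], "turn": [0, 0, 0], "jaw": 0.6},
  {"slide": [0, 2, 0], "turn": [0, 0, 0], "jaw": 0.6},
  {"slide": [0, 2, 0], "turn": [0, 0, 0], "jaw": 0.6},
  {"slide": [0, 2, 0], "turn": [0, 0, 0], "jaw": 0.6},
  {"slide": [0, 1.9, 0], "turn": [0, 0, 0], "jaw": 0.6},
  {"slide": [0, 0, 0], "turn": [0, 0, 0], "jaw": 0.6},
])

```text
clock: 3.7
tool_pos: [0.5684, 0.0143, 0.0641]
eef_rot: [-1.568, 0.11, -0.103]
contact_force: [-0.3, 0.2, -0.8]
finger_gap: 0.405
```

Request:
step_arm([
  {"slide": [0, 0, 0], "turn": [0, 0, 0], "jaw": 1},
  {"slide": [0, 0, 0], "turn": [0, 0, 0], "jaw": 1},
  {"slide": [0, 0, 0], "turn": [0, 0, 0], "jaw": 1},
  {"slide": [0, 0, 0], "turn": [0, 0, 0], "jaw": 1},
  {"slide": [0, 0, 0], "turn": [0, 0, 0], "jaw": 1},
], force=40)

```text
clock: 4.2
tool_pos: [0.5703, 0.0142, 0.0672]
eef_rot: [-1.568, 0.103, -0.105]
contact_force: [-2.1, 0.1, 6.3]
finger_gap: 0.111
```

Run:
```python
from h import *
goto([.57,.0145,.066],-.13)
d=snap("top","t2");crop(d,260,100,460,260,4,"c3")
```

```text
t 4.2 tcp [0.5703 0.0142 0.0672] az -0.1324 tilt [ 1.3e-03 -1.0e+00  1.0e-04] F [-2.1  0.1  6.3] gap 0.111
slide cm (now axes) [-0.03  0.12  0.02]
turn about y -0.002
slide cm after turn [-0.03  0.12  0.02]
```

View pics/c3.png

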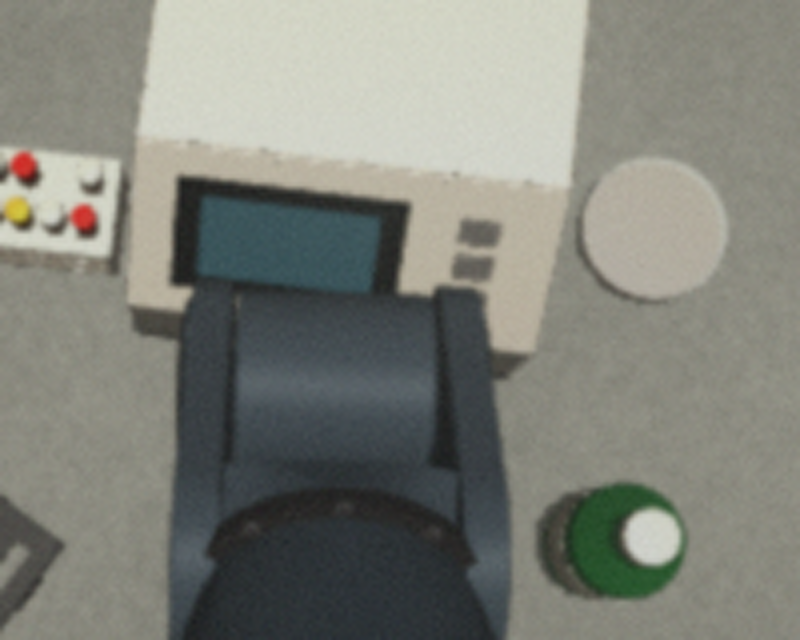

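Request:
step_arm([
  {"slide": [-0.5, 0, 0], "turn": [0, 0, 0], "jaw": 1},
  {"slide": [-1, 0, 0], "turn": [0, 0, 0], "jaw": 1},
  {"slide": [-1, 0, 0], "turn": [0, 0, 0], "jaw": 1},
  {"slide": [-1, 0, 0], "turn": [0, 0, 0], "jaw": 1},
  {"slide": [-1, 0, 0], "turn": [0, 0, 0], "jaw": 1},
  {"slide": [-1, 0, 0], "turn": [0, 0, 0], "jaw": 1},
  {"slide": [-1, 0, 0], "turn": [0, 0, 0], "jaw": 1},
  {"slide": [-1, 0, 0], "turn": [0, 0, 0], "jaw": 1},
  {"slide": [-1, 0, 0], "turn": [0, 0, 0], "jaw": 1},
  {"slide": [-1, 0, 0], "turn": [0, 0, 0], "jaw": 1},
  {"slide": [-1, 0, 0], "turn": [0, 0, 0], "jaw": 1},
  {"slide": [-0.5, 0, 0], "turn": [0, 0, 0], "jaw": 1},
])

```text
clock: 5.45
tool_pos: [0.4617, 0.0304, 0.0672]
eef_rot: [-1.566, 0.101, -0.108]
contact_force: [7.3, 18.6, 1.6]
finger_gap: 0.109
```

Request:
step_arm([
  {"slide": [-0.5, 0, 0], "turn": [0, 0, 0], "jaw": 1},
  {"slide": [-0.3, 0, 0], "turn": [0, 0, 0], "jaw": 1},
  {"slide": [-0.3, 0, 0], "turn": [0, 0, 0], "jaw": 1},
])

```text
clock: 5.75
tool_pos: [0.4514, 0.0319, 0.0672]
eef_rot: [-1.566, 0.101, -0.108]
contact_force: [7.1, 22.1, 3.3]
finger_gap: 0.113
```

Request:
step_arm([
  {"slide": [-0.2, 0, 0.1], "turn": [0, 0, 0], "jaw": 1},
  {"slide": [-0.2, 0, 0.1], "turn": [0, 0, 0], "jaw": 1},
  {"slide": [-0.2, 0, 0], "turn": [0, 0, 0], "jaw": 1},
])

```text
clock: 6.05
tool_pos: [0.4491, 0.0326, 0.0674]
eef_rot: [-1.568, 0.094, -0.114]
contact_force: [30.8, -4.4, -22.8]
finger_gap: 0.114
```

Request:
step_arm([
  {"slide": [-0.2, 0, 0], "turn": [0, 0, 0], "jaw": 1},
  {"slide": [-0.2, 0, 0], "turn": [0, 0, 0], "jaw": 1},
])

```text
clock: 6.25
tool_pos: [0.4489, 0.0326, 0.0677]
eef_rot: [-1.568, 0.087, -0.121]
contact_force: [49.9, -8.4, -42.2]
finger_gap: 0.11
```

Request:
step_arm([
  {"slide": [0.3, 0, 0], "turn": [0, 0, 0], "jaw": 1},
  {"slide": [0.3, 0, 0], "turn": [0, 0, 0], "jaw": 1},
  {"slide": [0, 0, 0], "turn": [0, 0, 0], "jaw": 0.6},
  {"slide": [0, 0, 0], "turn": [0, 0, 0], "jaw": 0.6},
  {"slide": [0, 0, 0], "turn": [0, 0, 0], "jaw": 0.6},
])

```text
clock: 6.75
tool_pos: [0.4455, 0.0328, 0.0662]
eef_rot: [-1.568, 0.104, -0.103]
contact_force: [-0.1, 0.1, 0.4]
finger_gap: 0.398
```

Request:
step_arm([
  {"slide": [0, -2, 0], "turn": [0, 0, 0], "jaw": 0.6},
  {"slide": [0, -3, 0], "turn": [0, 0, 0], "jaw": 0.6},
  {"slide": [0, -3, 0], "turn": [0, 0, 0], "jaw": 0.6},
  {"slide": [0, -3, 0], "turn": [0, 0, 0], "jaw": 0.6},
  {"slide": [0, -3, 0], "turn": [0, 0, 0], "jaw": 0.6},
  {"slide": [0, -3, 0], "turn": [0, 0, 0], "jaw": 0.6},
])

```text
clock: 7.35
tool_pos: [0.4455, 0.0327, 0.2374]
eef_rot: [-1.568, 0.104, -0.103]
contact_force: [0.6, -0.1, -0.0]
finger_gap: 0.4
```

Run:
```python
from h import *
goto([.5185,.23,.25],.897)
d=snap("wrist","w3")
```

```text
t 7.35 tcp [0.4455 0.0327 0.2374] az -0.1319 tilt [-8.e-04 -1.e+00 -1.e-04] F [ 0.6 -0.1 -0. ] gap 0.4
slide cm (now axes) [ 4.64 -1.27 20.51]
turn about y -1.029
slide cm after turn [19.97 -1.27  6.6 ]
```

View pics/w3.png

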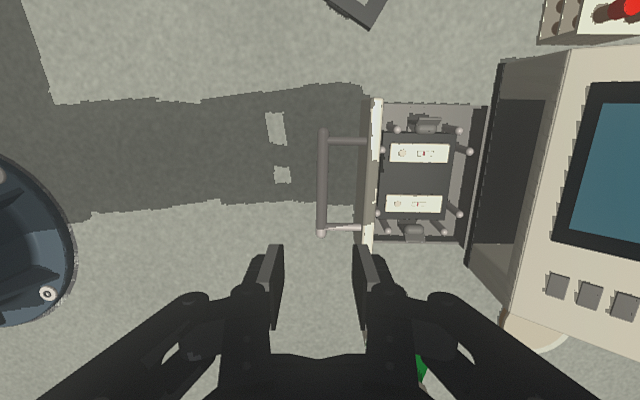

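Run:
```python
from h import *
d=load("w3");crop(d,300,85,500,255,4,"c4")
```

```text
(no output)
```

View pics/c4.png

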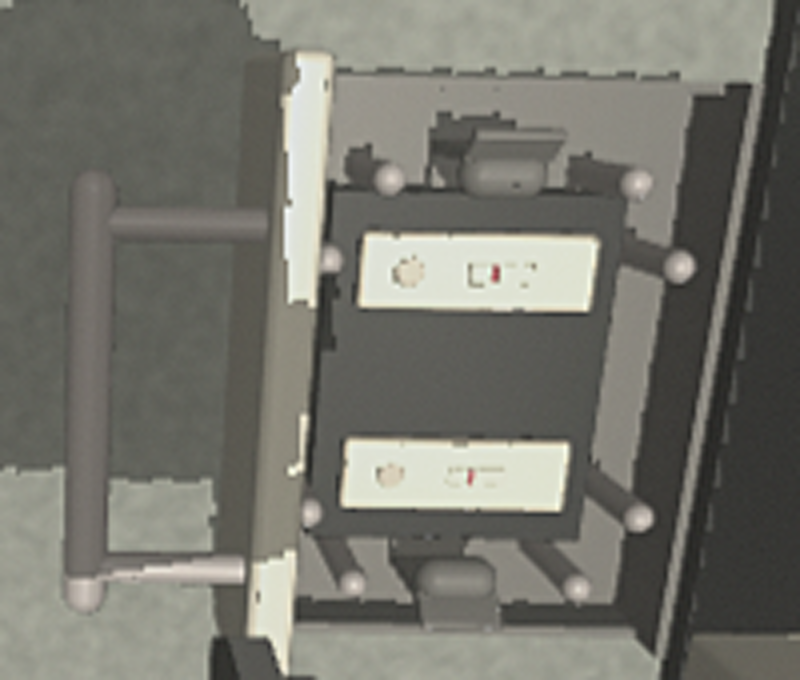

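Run:
```python
from h import *
d=load("w3");U=lambda x,y:(300+x/4-.375,85+y/4-.375)
A=[onz(d,U(*p),.037) for p in((364,233),(602,237),(595,312),(357,309))]
B=[onz(d,U(*p),.037) for p in((345,438),(572,443),(566,512),(341,508))]
a=np.mean(A,0);b=np.mean(B,0);v=a-b
print(a,b,np.linalg.norm(v),"center",(a+b)/2,"yaw",np.arctan2(-v[0],v[1]))
for Q in(A,B):
  for i,j in((0,1),(3,2)): w=Q[j]-Q[i];print("edge yaw",np.arctan2(w[1],w[0]).round(3),np.linalg.norm(w).round(4))
P=[onz(d,U(*p),.0545) for p in((390,179),(637,184),(680,265),(639,516),(577,588),(352,584),(311,512),(329,257))]
print(np.round(P,4));P=np.array(P)
for i,j in((0,4),(1,5),(2,6),(3,7)): print(((P[i]+P[j])/2).round(4))
print(P.mean(0))
for i,j in((0,5),(1,4),(2,3),(7,6)): w=P[i]-P[j];print(np.arctan2(-w[0],w[1]).round(3),np.linalg.norm(w).round(4))
h=(onz(d,U(93,180),.07)+onz(d,U(86,600),.07))/2;print("handle",h)
```

```text
[0.55467435 0.04220223 0.037     ] [ 0.546259   -0.01309513  0.037     ] 0.05593404238982698 center [0.55046667 0.01455355 0.037     ] yaw -0.15102473672411038
edge yaw -0.148 0.0621
edge yaw -0.144 0.0632
edge yaw -0.154 0.0623
edge yaw -0.15 0.0628
[[ 0.5286  0.0715  0.0545]
 [ 0.5882  0.0624  0.0545]
 [ 0.5988  0.0411  0.0545]
 [ 0.5889 -0.0244  0.0545]
 [ 0.5724 -0.0429  0.0545]
 [ 0.5125 -0.0338  0.0545]
 [ 0.5031 -0.0119  0.0545]
 [ 0.5125  0.0545  0.0545]]
[0.5505 0.0143 0.0545]
[0.5503 0.0143 0.0545]
[0.551  0.0146 0.0545]
[0.5507 0.0151 0.0545]
[0.5506256  0.01456575 0.0545    ]
-0.152 0.1065
-0.149 0.1065
-0.151 0.0662
-0.142 0.0671
handle [0.4492599  0.02982994 0.07      ]
```

Request:
step_arm([
  {"slide": [0.77, 0, 3.4], "turn": [0, 0, 0], "jaw": 0.5},
  {"slide": [0.77, 0, 3.4], "turn": [0, 0, 0], "jaw": 0.5},
  {"slide": [0.77, 0, 3.4], "turn": [0, 0, 0], "jaw": 0.5},
  {"slide": [0.77, 0, 3.4], "turn": [0, 0, 0], "jaw": 0.5},
  {"slide": [0.77, 0, 3.4], "turn": [0, 0, 0], "jaw": 0.5},
  {"slide": [0.77, 0, 3.4], "turn": [0, 0, 0], "jaw": 0.5},
  {"slide": [0, 0, 0], "turn": [0, -0.129, 0], "jaw": 0.5},
  {"slide": [0, 0, 0], "turn": [0, -0.129, 0], "jaw": 0.5},
  {"slide": [0, 0, 0], "turn": [0, -0.129, 0], "jaw": 0.5},
  {"slide": [0, 0, 0], "turn": [0, -0.129, 0], "jaw": 0.5},
  {"slide": [0, 0, 0], "turn": [0, -0.129, 0], "jaw": 0.5},
  {"slide": [0, 0, 0], "turn": [0, -0.129, 0], "jaw": 0.5},
  {"slide": [0, 0, 0], "turn": [0, -0.129, 0], "jaw": 0.5},
  {"slide": [0, 0, 0], "turn": [0, -0.129, 0], "jaw": 0.5},
  {"slide": [0, 0, 0], "turn": [0, 0, 0], "jaw": 0.5},
])

```text
clock: 8.9
tool_pos: [0.5184, 0.2287, 0.2358]
eef_rot: [-1.454, -0.703, 0.705]
contact_force: [0.1, 0.1, 0.1]
finger_gap: 0.5
```

Run:
```python
from h import *
goto([.5185,.23,.031],.897)
d=snap("wrist","w4");print(proj(d,[.5185,.23,.014]))
```

```text
t 8.9 tcp [0.5184 0.2287 0.2358] az 0.902 tilt [-8.e-04 -1.e+00  5.e-04] F [0.1 0.1 0.1] gap 0.5
slide cm (now axes) [ 0.12 20.48  0.06]
turn about y 0.005
slide cm after turn [ 0.12 20.48  0.06]
[319.99086279 170.91723407]
```

View pics/w4.png

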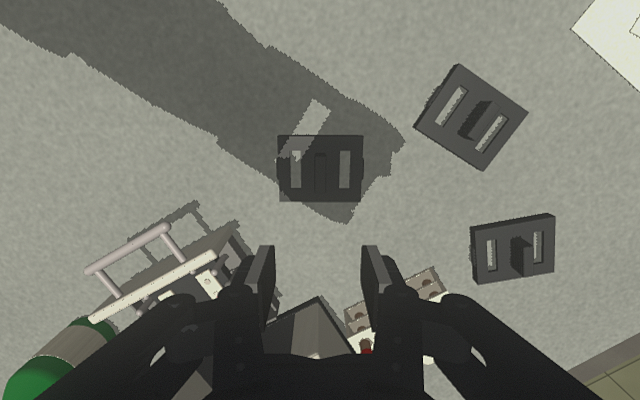

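Run:
```python
from h import *
d=load("w4");crop(d,265,115,375,215,7,"c5")
```

```text
(no output)
```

View pics/c5.png

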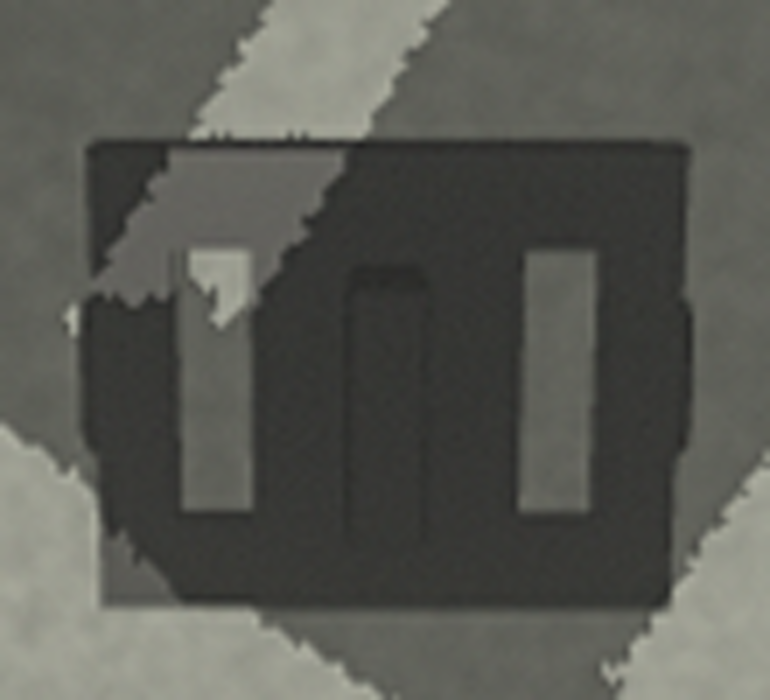

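Run:
```python
from h import *
d=load("w4");U=lambda x,y:(265+x/7-.43,115+y/7-.43)
C=[onz(d,U(*p),.014) for p in((88,147),(690,147),(670,606),(101,606))]
c=np.mean(C,0);print(c,[np.linalg.norm(C[i]-C[i-1]).round(4) for i in range(4)])
for i,j in((0,1),(3,2)): w=C[j]-C[i];print("az",np.arctan2(w[1],w[0]))
for i,j in((3,0),(2,1)): w=C[j]-C[i];print("z-edge az-pi/2",np.arctan2(w[1],w[0])-np.pi/2)
S=[onz(d,U(*p),.014) for p in((178,248),(254,248),(254,513),(182,513),(523,248),(600,248),(592,513),(519,513))]
s1=np.mean(S[:4],0);s2=np.mean(S[4:],0);w=s2-s1;print("slots",(s1+s2)/2,np.arctan2(w[1],w[0]))
f=(onz(d,U(346,290),.04)+onz(d,U(428,290),.04))/2;print("fin pt",f)
goto(list(c[:2])+[.031],.9)
_,t,R=pose();print("fin in tool",R.T@(f-t))
```

```text
[0.51702796 0.23099293 0.014     ] [np.float64(0.0757), np.float64(0.0948), np.float64(0.0757), np.float64(0.0954)]
az 0.9024059364236078
az 0.9026498957871524
z-edge az-pi/2 0.8927003343421824
z-edge az-pi/2 0.9009978054502605
slots [0.51697905 0.23114836 0.014     ] 0.9025279384703488
fin pt [0.50158451 0.24292948 0.04      ]
t 8.95 tcp [0.5185 0.2288 0.2359] az 0.8974 tilt [-7.e-04 -1.e+00  4.e-04] F [ 0.2 -0.1 -0.5] gap 0.499
slide cm (now axes) [ 0.1  20.49  0.24]
turn about y -0.003
slide cm after turn [ 0.1  20.49  0.24]
fin in tool [0.00066274 0.19591588 0.02194629]
```

Request:
step_arm([
  {"slide": [0.1, 2.5, 0.24], "turn": [0, -0.003, 0], "jaw": 0.5},
  {"slide": [0, 3, 0], "turn": [0, 0, 0], "jaw": 0.5},
  {"slide": [0, 3, 0], "turn": [0, 0, 0], "jaw": 0.5},
  {"slide": [0, 3, 0], "turn": [0, 0, 0], "jaw": 0.5},
  {"slide": [0, 3, 0], "turn": [0, 0, 0], "jaw": 0.5},
  {"slide": [0, 2, 0], "turn": [0, 0, 0], "jaw": 0.5},
  {"slide": [0, 1.5, 0], "turn": [0, 0, 0], "jaw": 0.5},
  {"slide": [0, 1.5, 0], "turn": [0, 0, 0], "jaw": 0.5},
  {"slide": [0, 1, 0], "turn": [0, 0, 0], "jaw": 0.5},
  {"slide": [0, 0, 0], "turn": [0, 0, 0], "jaw": 0.5},
])

```text
clock: 9.95
tool_pos: [0.5171, 0.231, 0.0303]
eef_rot: [-1.453, -0.703, 0.705]
contact_force: [0.7, 0.5, 1.4]
finger_gap: 0.502
```

Request:
step_arm([
  {"slide": [0, 0, 0], "turn": [0, 0, 0], "jaw": 0.7},
  {"slide": [0, 0, 0], "turn": [0, 0, 0], "jaw": 0.8},
  {"slide": [0, 0, 0], "turn": [0, 0, 0], "jaw": 1},
  {"slide": [0, 0, 0], "turn": [0, 0, 0], "jaw": 1},
  {"slide": [0, 0, 0], "turn": [0, 0, 0], "jaw": 1},
  {"slide": [0, 0, 0], "turn": [0, 0, 0], "jaw": 1},
  {"slide": [0, 0, 0], "turn": [0, 0, 0], "jaw": 1},
], force=70)

```text
clock: 10.65
tool_pos: [0.5182, 0.2313, 0.0323]
eef_rot: [-1.454, -0.706, 0.703]
contact_force: [-1.0, 0.3, 6.5]
finger_gap: 0.124
```

Run:
```python
from h import *
goto([.517,.231,.031],.9)
d=snap("wrist","w5")
```

```text
t 10.65 tcp [0.5182 0.2313 0.0323] az 0.9029 tilt [ 1.4e-03 -1.0e+00 -9.0e-04] F [-1.   0.3  6.5] gap 0.124
slide cm (now axes) [-0.1   0.13  0.07]
turn about y 0.003
slide cm after turn [-0.1   0.13  0.07]
```

View pics/w5.png

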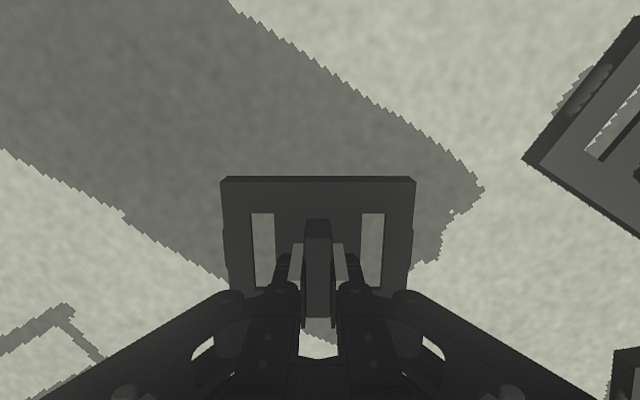

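Request:
step_arm([
  {"slide": [0, -1, 0], "turn": [0, 0, 0], "jaw": 1},
  {"slide": [0, -2, 0], "turn": [0, 0, 0], "jaw": 1},
  {"slide": [0, -3, 0], "turn": [0, 0, 0], "jaw": 1},
  {"slide": [0, -3, 0], "turn": [0, 0, 0], "jaw": 1},
  {"slide": [0, -3, 0], "turn": [0, 0, 0], "jaw": 1},
  {"slide": [0, -3, 0], "turn": [0, 0, 0], "jaw": 1},
  {"slide": [0, -1, 0], "turn": [0, 0, 0], "jaw": 1},
  {"slide": [0, 0, 0], "turn": [0, 0, 0], "jaw": 1},
])

```text
clock: 11.5
tool_pos: [0.518, 0.2313, 0.1927]
eef_rot: [-1.454, -0.707, 0.703]
contact_force: [-0.6, -0.2, -2.1]
finger_gap: 0.122
```

Run:
```python
from h import *
goto([.5505,.0146,.2],1.4208)
d=snap("wrist","w6");crop(d,210,160,425,300,3.6,"c6")
```

```text
t 11.5 tcp [0.518  0.2313 0.1927] az 0.903 tilt [ 0.0023 -1.     -0.0014] F [-0.6 -0.2 -2.1] gap 0.122
slide cm (now axes) [-15.    -0.74 -15.97]
turn about y -0.518
slide cm after turn [-20.94  -0.74  -6.45]
```

View pics/c6.png

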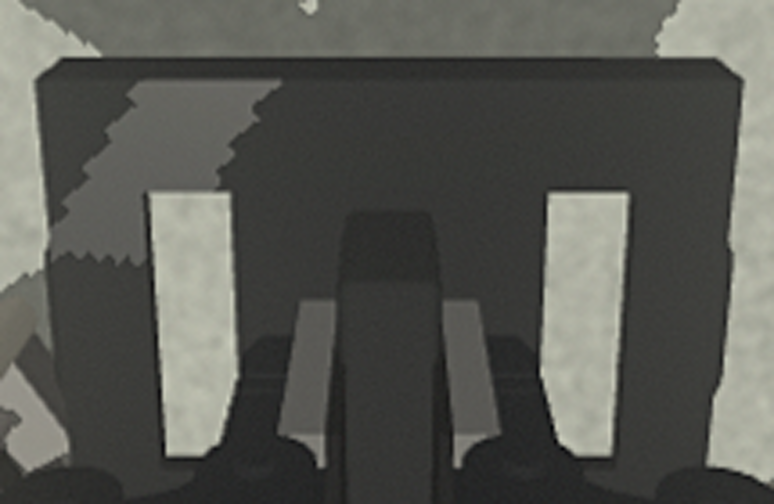

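Run:
```python
from h import *
d=load("w6");U=lambda x,y:(210+x/3.6-.36,160+y/3.6-.36)
_,t,R=pose()
for dz in(.017,.0183,.020):
    a,b=[R.T@(onz(d,U(*p),t[2]-dz)-t) for p in((37,82),(743,82))]
    s=[R.T@(onz(d,U(*p),t[2]-dz)-t) for p in((148,192),(632,192))]
    print(dz,a.round(4),b.round(4),np.linalg.norm(a-b),"mid x",(a[0]+b[0])/2,"zc",(a[2]+b[2])/2-.038,"yaw",(b-a)[2]/.095,"slots",s[0].round(4),s[1].round(4))
```

```text
0.017 [-0.0482  0.017   0.0376] [0.047  0.017  0.0376] 0.09515133045597235 mid x -0.0005762864341938047 zc -0.0003607689129740202 yaw -0.0001734148533800337 slots [-0.0342  0.017   0.0219] [0.033  0.017  0.0219]
0.0183 [-0.0486  0.0183  0.0373] [0.0474 0.0183 0.0373] 0.09598789134128881 mid x -0.0005724465279520578 zc -0.0006880902987056944 yaw -0.00017493949925267106 slots [-0.0345  0.0183  0.0215] [0.0333 0.0183 0.0214]
0.02 [-0.0491  0.02    0.0369] [0.048  0.02   0.0369] 0.09708185557593353 mid x -0.0005674251120974041 zc -0.001116125956970214 yaw -0.00017693326693337498 slots [-0.0349  0.02    0.0208] [0.0337 0.02   0.0208]
```

Request:
step_arm([
  {"slide": [-1.5, 0, -1.6], "turn": [0, 0, 0], "jaw": 1},
  {"slide": [-2.25, 0, -2.4], "turn": [0, 0, 0], "jaw": 1},
  {"slide": [-2.25, 0, -2.4], "turn": [0, 0, 0], "jaw": 1},
  {"slide": [-2.25, 0, -2.4], "turn": [0, 0, 0], "jaw": 1},
  {"slide": [-2.25, 0, -2.4], "turn": [0, 0, 0], "jaw": 1},
  {"slide": [-2.25, 0, -2.4], "turn": [0, 0, 0], "jaw": 1},
  {"slide": [-2.25, 0, -2.37], "turn": [0, 0, 0], "jaw": 1},
  {"slide": [0, 0, 0], "turn": [0, -0.0866, 0], "jaw": 1},
  {"slide": [0, 0, 0], "turn": [0, -0.0866, 0], "jaw": 1},
  {"slide": [0, 0, 0], "turn": [0, -0.0866, 0], "jaw": 1},
  {"slide": [0, 0, 0], "turn": [0, -0.0866, 0], "jaw": 1},
  {"slide": [0, 0, 0], "turn": [0, -0.0866, 0], "jaw": 1},
  {"slide": [0, 0, 0], "turn": [0, -0.085, 0], "jaw": 1},
  {"slide": [0, 0, 0], "turn": [0, 0, 0], "jaw": 1},
  {"slide": [0, 0, 0], "turn": [0, 0, 0], "jaw": 1},
])

```text
clock: 13.05
tool_pos: [0.5496, 0.0145, 0.1901]
eef_rot: [-1.276, -1.095, 1.097]
contact_force: [-0.5, -0.2, 0.0]
finger_gap: 0.121
```

Run:
```python
from h import *
goto([.551,.0148,.11],1.4208)
d=snap("wrist","w7")
d=snap("top","t7");e=snap("scene","s7")
```

```text
t 13.05 tcp [0.5496 0.0145 0.1901] az 1.4185 tilt [-2.e-04 -1.e+00  2.e-03] F [-0.5 -0.2  0. ] gap 0.121
slide cm (now axes) [ 0.06  8.01 -0.15]
turn about y -0.002
slide cm after turn [ 0.05  8.01 -0.15]
```

View pics/w7.png

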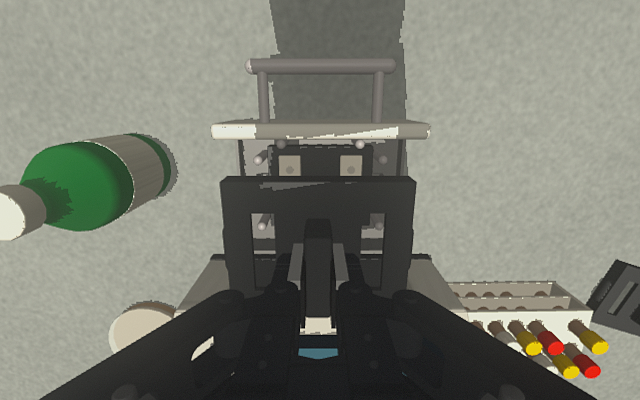

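View pics/s7.png

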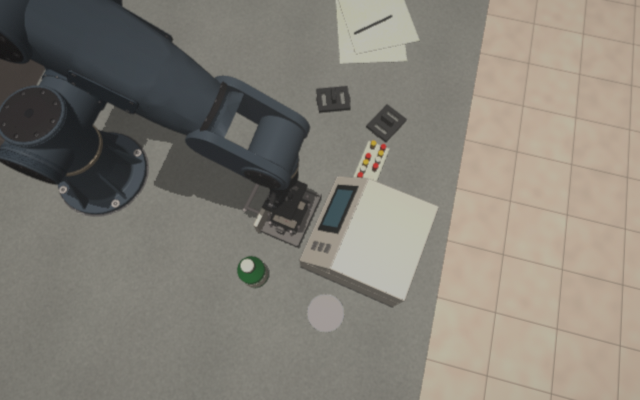

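Run:
```python
from h import *
d=load("w7");crop(d,200,50,440,240,3.3,"c7")
```

```text
(no output)
```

View pics/c7.png

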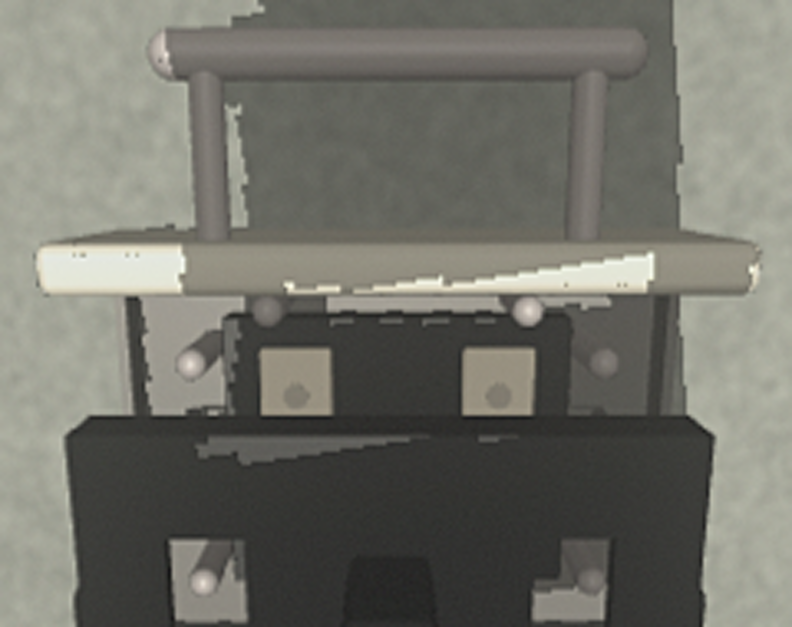

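Run:
```python
from h import *
d=load("w7");U=lambda x,y:(200+x/3.3-.35,50+y/3.3-.35)
_,t,R=pose()
f=lambda p,z:R.T@(onz(d,U(*p),z)-t)
for n,p,q in(("front",(267,311),(528,311)),("sidef",(191,364),(604,362)),("sider",(203,581),(592,581))):
    a,b=f(p,.0545),f(q,.0545);print(n,a.round(4),b.round(4),((a+b)/2).round(4),"rot",((b-a)[2]/(b-a)[0]).round(4))
a,b=f((157,54),.07),f((638,54),.07);print("h",((a+b)/2).round(4),(b-a).round(4))
for dz in(.0183,):
    a=R.T@(onz(d,U(68,436),t[2]-dz)-t);b=R.T@(onz(d,U(713,436),t[2]-dz)-t);print("cover",a,b,(a+b)/2)
```

```text
front [-0.0328  0.1364  0.0432] [0.0335 0.1364 0.0431] [0.0004 0.1364 0.0432] rot -0.0006
sidef [-0.0528  0.1364  0.0296] [0.0536 0.1363 0.0301] [0.0004 0.1363 0.0299] rot 0.0043
sider [-0.053   0.1363 -0.0304] [ 0.054   0.1363 -0.0305] [ 0.0005  0.1363 -0.0305] rot -0.0004
h [0.0002 0.1209 0.1019] [ 1.072e-01 -0.000e+00 -1.000e-04]
cover [-0.04853214  0.01833428  0.03965379] [0.04570848 0.01832764 0.03960527] [-0.00141183  0.01833096  0.03962953]
```

Run:
```python
from h import *
from scipy.optimize import brentq
for n,U,p,q in(("w6",lambda x,y:(210+x/3.6-.36,160+y/3.6-.36),(37,82),(743,82)),("w7",lambda x,y:(200+x/3.3-.35,50+y/3.3-.35),(68,436),(713,436))):
    d=load(n);g=lambda z:np.linalg.norm(onz(d,U(*p),z)-onz(d,U(*q),z))-.095
    z=brentq(g,.1,.22);m=(onz(d,U(*p),z)+onz(d,U(*q),z))/2
    w=onz(d,U(*q),z)-onz(d,U(*p),z);w/=np.linalg.norm(w)
    print(n,"ztop",z,"cover centre",m-.038*np.array([-w[1],w[0],0]),"az",np.arctan2(w[1],w[0]))
    if n=="w7":
        P=np.array([onz(d,U(*a),.0545) for a in((191,364),(604,362),(203,581),(592,581))]);print("carrier",P.mean(0),"az",[np.arctan2(*(P[j]-P[i])[[1,0]]) for i,j in((0,1),(2,3))])
        c=-d["R"].T@d["t"];print("cam",c)
goto([.551,.0148,.11],1.4208)
_,t,R=pose();print("cam in tool",R.T@(c-t))
```

```text
w6 ztop 0.17436888995824193 cover centre [0.51728446 0.23043231 0.17436889] az 0.9027995831791461
w7 ztop 0.17133812714932267 cover centre [0.54834602 0.01324238 0.17133813] az 1.419013761146309
carrier [0.5501551  0.01485397 0.0545    ] az [np.float64(1.4238286436323135), np.float64(1.4191390714506573)]
cam [0.47473221 0.02450785 0.31969167]
t 13.2 tcp [0.5499 0.0145 0.1908] az 1.4195 tilt [-1.e-04 -1.e+00  8.e-04] F [-0.6 -0.4 -0.5] gap 0.12
slide cm (now axes) [ 0.05  8.08 -0.11]
turn about y -0.001
slide cm after turn [ 0.05  8.08 -0.11]
cam in tool [-0.00139805 -0.12880853  0.0759234 ]
```

Run:
```python
from h import *
S={"wrist0":([.1671,-.5237,.2448],-1.262),"w1":([.5697,.0143,.2451],-.1261),"w3":([.4455,.0327,.2374],-.1319),"w4":([.5184,.2287,.2358],.902),"w5":([.5182,.2313,.0323],.9029),"w6":([.518,.2313,.1927],.903),"w7":([.5499,.0145,.1905],1.419)}
for k,(t,a) in S.items():
    R=np.array([[np.cos(a),0,-np.sin(a)],[np.sin(a),0,np.cos(a)],[0,-1,0]])
    d=load(k);c=-d["R"].T@d["t"];M=d["R"]@R
    print(k,(R.T@(c-t)).round(4),np.linalg.det(R).round(1),(M@[0,1,0]).round(4),(M@[1,0,0]).round(4))
```

```text
wrist0 [ 0.0014 -0.1294  0.075 ] 1.0 [ 2.000e-04 -2.962e-01  9.551e-01] [ 1.e+00  4.e-04 -1.e-04]
w1 [ 0.     -0.1294  0.0743] 1.0 [-0.     -0.2972  0.9548] [1.e+00 2.e-04 1.e-04]
w3 [-0.     -0.1294  0.0743] 1.0 [ 2.000e-04 -2.972e-01  9.548e-01] [ 1.e+00  4.e-04 -1.e-04]
w4 [-0.0011 -0.1295  0.075 ] 1.0 [ 0.0011 -0.2968  0.9549] [ 1.e+00  6.e-04 -1.e-03]
w5 [-0.0015 -0.1294  0.0752] 1.0 [-0.0011 -0.2981  0.9545] [ 1.     -0.      0.0011]
w6 [-0.0016 -0.1293  0.0752] 1.0 [-0.002  -0.2987  0.9544] [ 1.e+00 -3.e-04  2.e-03]
w7 [-0.0015 -0.1292  0.0758] 1.0 [ 8.000e-04 -2.952e-01  9.554e-01] [ 1.e+00  1.e-04 -8.e-04]
```

Run:
```python
from h import *
goto([.5518,.016,.1],1.421)
```

```text
t 13.2 tcp [0.5499 0.0145 0.1908] az 1.4195 tilt [-1.e-04 -1.e+00  8.e-04] F [-0.6 -0.4 -0.5] gap 0.12
slide cm (now axes) [ 0.18  9.08 -0.17]
turn about y -0.001
slide cm after turn [ 0.18  9.08 -0.17]
```

Request:
step_arm([
  {"slide": [0.09, 2, -0.09], "turn": [0, -0.002, 0], "jaw": 1},
  {"slide": [0.09, 2, -0.08], "turn": [0, 0, 0], "jaw": 1},
  {"slide": [0, 2, 0], "turn": [0, 0, 0], "jaw": 1},
  {"slide": [0, 2, 0], "turn": [0, 0, 0], "jaw": 1},
  {"slide": [0, 1, 0], "turn": [0, 0, 0], "jaw": 1},
  {"slide": [0, 0, 0], "turn": [0, 0, 0], "jaw": 1},
  {"slide": [0, 0, 0], "turn": [0, 0, 0], "jaw": 1},
])

```text
clock: 13.9
tool_pos: [0.5524, 0.016, 0.1019]
eef_rot: [-1.276, -1.1, 1.099]
contact_force: [0.2, -0.5, -0.7]
finger_gap: 0.124
```

Run:
```python
from h import *
goto([.5518,.016,.1],1.421)
d=snap("wrist","w8");crop(d,200,100,440,290,3.3,"c8")
```

```text
t 13.9 tcp [0.5524 0.016  0.1019] az 1.4227 tilt [ 1.e-04 -1.e+00 -7.e-04] F [ 0.2 -0.5 -0.7] gap 0.124
slide cm (now axes) [-0.    0.19  0.06]
turn about y 0.002
slide cm after turn [-0.    0.19  0.06]
```

View pics/c8.png

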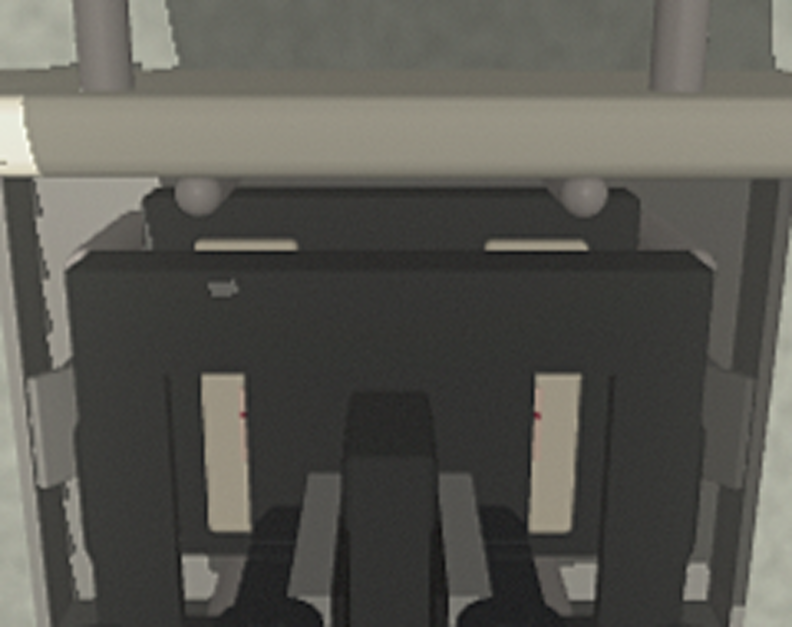

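Run:
```python
from h import *
from scipy.optimize import brentq
d=load("w8");U=lambda x,y:(200+x/3.3-.35,100+y/3.3-.35)
p,q=(68,269),(713,269)
g=lambda z:np.linalg.norm(onz(d,U(*p),z)-onz(d,U(*q),z))-.095
z=brentq(g,.06,.12);print("ztop",z)
for zz in(z,z+.001,z-.001):
    m=(onz(d,U(*p),zz)+onz(d,U(*q),zz))/2
    w=onz(d,U(*q),zz)-onz(d,U(*p),zz);w/=np.linalg.norm(w);n=np.array([-w[1],w[0],0])
    f=[onz(d,U(*a),.0545) for a in((199,196),(584,196))];fm=(f[0]+f[1])/2
    print("pins-front minus cover edge along n (want .0057):",(fm-m)@n,"lateral",(fm-m)@w,"rot",((f[1]-f[0])@n)/.067)
```

```text
ztop 0.08291956916962745
pins-front minus cover edge along n (want .0057): 0.0058858156928138 lateral 0.0001839524638111643 rot -4.094806017669142e-05
pins-front minus cover edge along n (want .0057): 0.005639248230301639 lateral 0.00018419670406156398 rot -4.094806017755867e-05
pins-front minus cover edge along n (want .0057): 0.0061323831553260705 lateral 0.00018370822356074125 rot -4.094806017693533e-05
```

Request:
step_arm([
  {"slide": [0, 0.5, 0], "turn": [0, 0, 0], "jaw": 1},
  {"slide": [0, 0.5, 0], "turn": [0, 0, 0], "jaw": 1},
  {"slide": [0, 0.5, 0], "turn": [0, 0, 0], "jaw": 1},
  {"slide": [0, 0.5, 0], "turn": [0, 0, 0], "jaw": 1},
  {"slide": [0, 0, 0], "turn": [0, 0, 0], "jaw": 1},
])

```text
clock: 14.45
tool_pos: [0.5516, 0.016, 0.0805]
eef_rot: [-1.275, -1.099, 1.1]
contact_force: [0.0, 0.1, -1.6]
finger_gap: 0.123
```

Request:
step_arm([
  {"slide": [0, 0.2, 0], "turn": [0, 0, 0], "jaw": 1},
  {"slide": [0, 0.2, 0], "turn": [0, 0, 0], "jaw": 1},
])

```text
clock: 14.65
tool_pos: [0.5525, 0.016, 0.0778]
eef_rot: [-1.276, -1.101, 1.099]
contact_force: [-1.7, 0.4, 9.8]
finger_gap: 0.123
```

Request:
step_arm([
  {"slide": [0, 0.2, 0], "turn": [0, 0, 0], "jaw": 1},
  {"slide": [0, 0.2, 0], "turn": [0, 0, 0], "jaw": 1},
])

```text
clock: 14.85
tool_pos: [0.553, 0.016, 0.0745]
eef_rot: [-1.277, -1.101, 1.098]
contact_force: [-2.3, 1.1, 14.1]
finger_gap: 0.121
```

Request:
step_arm([
  {"slide": [0, 0.2, 0], "turn": [0, 0, 0], "jaw": 1},
  {"slide": [0, 0.2, 0], "turn": [0, 0, 0], "jaw": 1},
])

```text
clock: 15.05
tool_pos: [0.553, 0.016, 0.0704]
eef_rot: [-1.277, -1.101, 1.098]
contact_force: [-0.6, 0.9, 6.9]
finger_gap: 0.122
```

Request:
step_arm([
  {"slide": [0, 0.2, 0], "turn": [0, 0, 0], "jaw": 1},
  {"slide": [0, 0.1, 0], "turn": [0, 0, 0], "jaw": 1},
])

```text
clock: 15.25
tool_pos: [0.5525, 0.016, 0.0666]
eef_rot: [-1.276, -1.101, 1.099]
contact_force: [0.5, 1.1, 0.2]
finger_gap: 0.124
```

Request:
step_arm([
  {"slide": [0, 0.1, 0], "turn": [0, 0, 0], "jaw": 1},
  {"slide": [0, 0.1, 0], "turn": [0, 0, 0], "jaw": 1},
])

```text
clock: 15.45
tool_pos: [0.5519, 0.016, 0.0642]
eef_rot: [-1.275, -1.099, 1.1]
contact_force: [-4.2, 1.5, 17.1]
finger_gap: 0.123
```

Request:
step_arm([
  {"slide": [0, 0.03, 0], "turn": [0, 0, 0], "jaw": 1},
  {"slide": [0, 0, 0], "turn": [0, 0, 0], "jaw": 1},
  {"slide": [0, 0, 0], "turn": [0, 0, 0], "jaw": 1},
  {"slide": [0, 0, 0], "turn": [0, 0, 0], "jaw": 1},
  {"slide": [0, 0, 0], "turn": [0, 0, 0], "jaw": 1},
])

```text
clock: 15.95
tool_pos: [0.5519, 0.0161, 0.0643]
eef_rot: [-1.275, -1.1, 1.1]
contact_force: [-2.6, 0.8, 6.0]
finger_gap: 0.121
```

Run:
```python
from h import *
goto([.5518,.016,.0645],1.421)
d=snap("wrist","w9");crop(d,200,110,440,300,3.3,"c9")
e=snap("scene","s9");f=snap("top","t9");goto([.5518,.016,.0645],1.421)
a=load("scene0")
for n,p in(("scene",(e,load("scene0"))),("top",(f,load("top0")))):
    print(n,np.hstack(p and [0]))
crop(e,220,130,440,340,3.6,"c10")
crop(f,170,100,460,270,2.7,"c11")
```

```text
t 15.95 tcp [0.5519 0.0161 0.0643] az 1.4231 tilt [ 0.e+00 -1.e+00  2.e-04] F [-2.6  0.8  6. ] gap 0.121
slide cm (now axes) [-0.01 -0.02  0.01]
turn about y 0.002
slide cm after turn [-0.01 -0.02  0.01]
t 16.1 tcp [0.552  0.0161 0.0643] az 1.423 tilt [ 1.e-04 -1.e+00  2.e-04] F [-1.6  1.4  6. ] gap 0.123
slide cm (now axes) [-0.01 -0.02  0.01]
turn about y 0.002
slide cm after turn [-0.01 -0.02  0.01]
scene [0]
top [0]
```

View pics/c9.png

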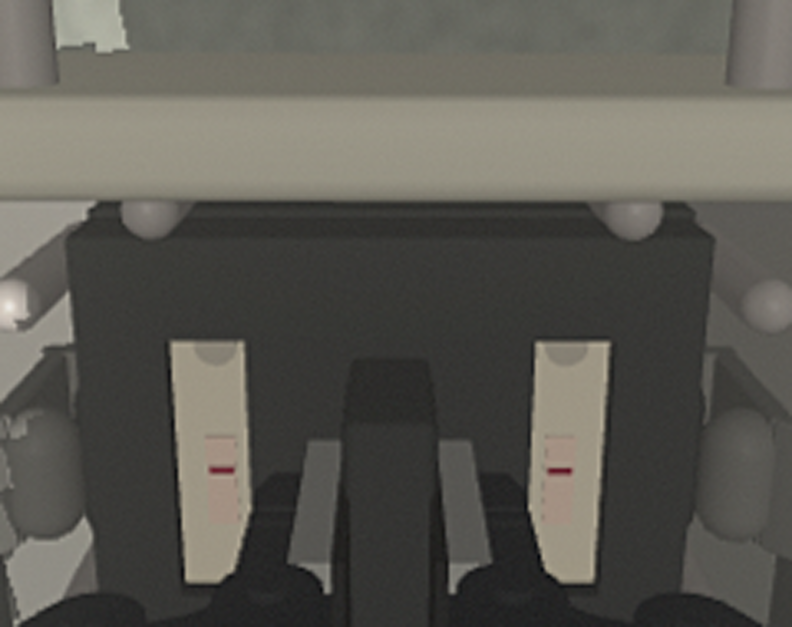

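View pics/c10.png

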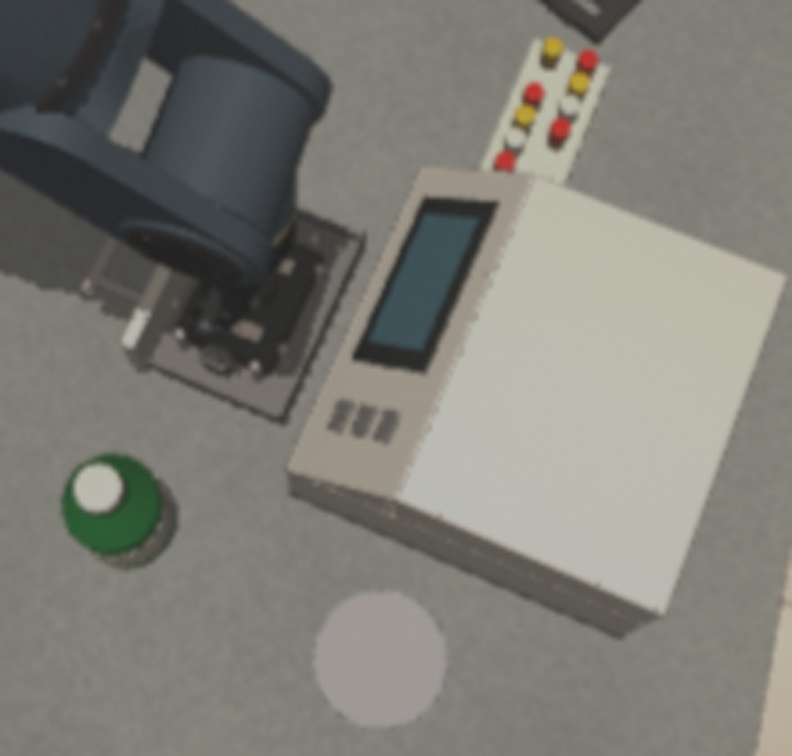

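View pics/c11.png

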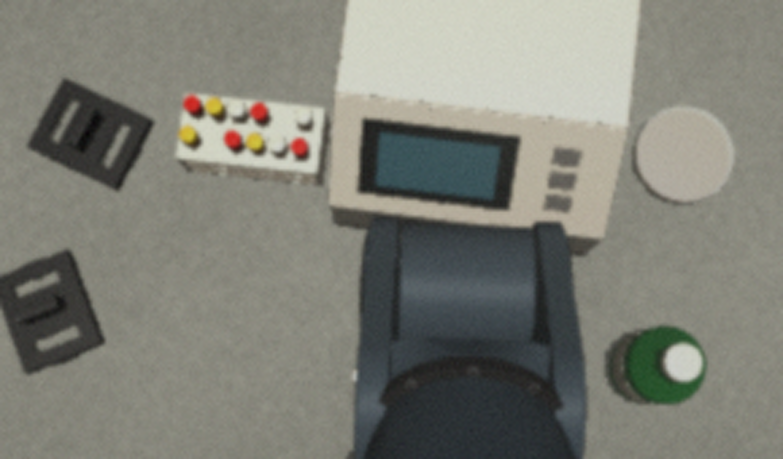

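Request:
step_arm([
  {"slide": [0, 0.1, 0], "turn": [0, 0, 0], "jaw": 1},
  {"slide": [0, 0, 0], "turn": [0, 0, 0], "jaw": 1},
  {"slide": [0, 0, 0], "turn": [0, 0, 0], "jaw": 1},
  {"slide": [0, 0, 0], "turn": [0, 0, 0], "jaw": 1},
  {"slide": [0, 0, 0], "turn": [0, 0, 0], "jaw": 1},
])

```text
clock: 16.6
tool_pos: [0.5527, 0.016, 0.0642]
eef_rot: [-1.277, -1.101, 1.099]
contact_force: [-2.6, 0.6, 15.3]
finger_gap: 0.125
```

Request:
step_arm([
  {"slide": [0, 0, 0.1], "turn": [0, 0, 0], "jaw": 1},
  {"slide": [0, 0, 0.1], "turn": [0, 0, 0], "jaw": 1},
  {"slide": [0, 0, 0], "turn": [0, 0, 0], "jaw": 1},
  {"slide": [0, 0, 0], "turn": [0, 0, 0], "jaw": 1},
  {"slide": [0, 0, 0], "turn": [0, 0, 0], "jaw": 1},
])

```text
clock: 17.1
tool_pos: [0.5518, 0.0161, 0.0643]
eef_rot: [-1.279, -1.103, 1.098]
contact_force: [4.3, -0.3, 9.6]
finger_gap: 0.126
```

Request:
step_arm([
  {"slide": [0, 0.08, 0.05], "turn": [0, 0, 0], "jaw": 1},
  {"slide": [0, 0, 0], "turn": [0, 0, 0], "jaw": 1},
  {"slide": [0, 0, 0], "turn": [0, 0, 0], "jaw": 1},
  {"slide": [0, 0, 0], "turn": [0, 0, 0], "jaw": 1},
  {"slide": [0, 0, 0], "turn": [0, 0, 0], "jaw": 1},
])

```text
clock: 17.6
tool_pos: [0.5518, 0.0161, 0.0642]
eef_rot: [-1.279, -1.103, 1.097]
contact_force: [3.7, -0.9, 16.7]
finger_gap: 0.124
```

Run:
```python
from h import *
goto([.5518,.016,.0645],1.421)
d=snap("wrist","w12")
crop(d,180,0,460,290,2,"c12");goto([.5518,.016,.0645],1.421)
```

```text
t 17.6 tcp [0.5518 0.0161 0.0642] az 1.423 tilt [ 3.0e-04 -1.0e+00 -5.4e-03] F [ 3.7 -0.9 16.7] gap 0.124
slide cm (now axes) [-0.01 -0.03 -0.01]
turn about y 0.002
slide cm after turn [-0.01 -0.03 -0.01]
t 17.65 tcp [0.5518 0.0161 0.0642] az 1.423 tilt [ 3.0e-04 -1.0e+00 -5.5e-03] F [ 2.6 -1.  17. ] gap 0.119
slide cm (now axes) [-0.01 -0.03 -0.  ]
turn about y 0.002
slide cm after turn [-0.01 -0.03 -0.  ]
```

View pics/c12.png

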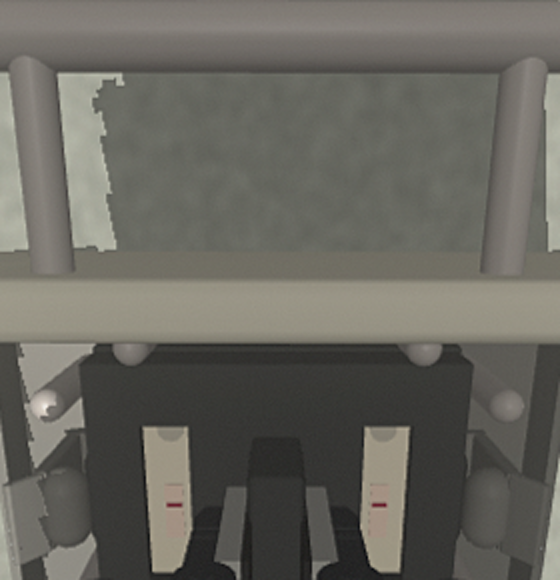

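```bash
python3 -c "
from workcell import sign_off;print(sign_off())"
```

```text
the job is handed in; nothing more can be done
None
```

I pulled the drawer out to its end stop, clipped the cover over the two cassettes, and handed in at 17.65 s while still gripping and pressing it.

- **Drawer:** It was about 12 mm ajar at the start. I pulled until the force rose at the stop, and the carrier and handle positions measured afterwards fit fully out. Pressing down pushed it towards shut with about 2.6 N, so I shifted the arm to leave a light outward pull of about 3 N instead.
- **Cover:** Of the three look-alikes in the top view, at about (252,237), (187,215) and (204,149), I took the first. It was nearest the base, at 0.565 m.
- **Clipping down:** The force rose to about 14 N, dropped to near zero as the catches snapped, then rose again at the plate. The last wrist picture shows the cover low between the pins with a catch nose over each end. The final push was about 17 N.
- **Other things:** The bottle, tube rack and dish look unmoved in the top and scene pictures taken near the end. I judged that by eye and did not measure it.

**Checks that disagreed:**
- The bar in the first pictures gave a reader yaw of -0.13 rad, but the drawer's travel and the cassettes gave -0.15. That caused a side force of about 22 N during the pull, which I relieved.
- The wrist-camera calibration was about 1.5 mm off in world y, so I corrected for it before lowering the cover.
- At the end the tool leaned about 0.005 rad. I left that as it was.

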